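# Load the long cover casting onto the two-post drilling fixture

## Task

Load the drilling fixture: pick up the long aluminium cover plate by the rib on its top, bring both of its holes over the two upright posts of the green fixture, and lower it, still held, until it lies flat on the green base; then let go and move clear. Either way round will do. The short plate does not fit these posts: leave it where it lies.

Things in the scene. Friction and masses are not known exactly. Their poses are not given: they have to be found in the camera images.
- long_plate: Plate to load: bare aluminium, 220 x 80 x 12 mm, two 34 mm through holes on its long midline 75 mm either side of the middle, and on top at the middle an upright grip rib 60 mm long (along x), 16 wide, 45 high above the plate. Loose, about 0.5 kg, flat on the bench, rib up. Origin: centre of its underside; x along its length, z up. Half-turn symmetric.
- short_plate: Wrong plate, leave alone: same look, shorter, 170 x 80 x 12 mm, two 34 mm through holes on its long midline 50 mm either side of the middle, and on top at the middle an upright grip rib 50 mm long (along x), 16 wide, 45 high above the plate. Loose, flat on the bench, rib up. Origin: centre of its underside; x along its length, z up.
- fixture: Fixed to the bench: green base 250 x 110 x 20 mm with two upright steel posts, 14 mm diameter, on its long midline 75 mm either side of the middle, rising 45 mm above the base (the last 8 mm taper to 6 mm diameter). Origin: centre of the base's underside, at bench level; x along its length through both posts, z up. Seated, the long plate's underside is 20 mm above this origin.

How it is judged:
By the outcome, as a careful person would: the job done as asked, in the order asked, and still so for the second after the job is handed in, with the robot touching nothing.
It also fails if it takes over 38 s, if anything falls off the work surface, if the arm or the gripper's body presses on something with over 40 N, if the wrist force passes 120 N, or if a joint passes its speed limit or range.

## Robot

A 6-joint arm with a two-finger parallel gripper is mounted at the origin on the work surface. World frame = base frame: x ahead of the robot, y to its left, z up, the work surface at z = 0. Lengths are in m, angles in rad, forces in N, time in s.
With the tool pointing down it reaches from about 0.3 to 0.875 m from the base axis. Payload 6.4 kg.
Tool frame: the origin (TCP) lies midway between the tips of the shut fingers; the grasp point (between the pads) lies 19 mm behind it; z points along the fingers, y is the direction in which the jaws open and shut (so a half turn about z gives the same grasp; the last joint's range is limited). The gripper opens to 85 mm and grips with 20 to 120 N. Pads are 22 mm wide; open, the fingers measure 114 mm over their backs; the gripper's body (76 mm by 85 mm) begins 54 mm behind the grasp point. The pads swing forward as they close: fully open they stand 13 mm farther back than shut.
Start: joints at [0.921, 0.181, 1.607, -0, 1.354, -0.206], TCP at [0.247, 0.519, 0.231] pointing down, gripper open.
Joint ranges: [-2.99, 2.99], [-0.89, 2.07], [0.3, 2.58], [-1.14, 4.28], [0, 2.63], [-3.12, 3.12]. Speed limits (rad/s): [2.57, 2.57, 3.01, 3.14, 3.14, 3.14].

## Interface

Orientations are given as a unit quaternion [w, x, y, z].
In Python, from bench import get_obs, camera, hand_in gives the robot as it stands.
- The arm moves only by the tool drive_tool, never from a script. Its argument "deltas" is a list of rows, each a list of 2 entries, a list of its own where there are three numbers: the shift along the world's x, y, z in m, then the turn about the world's z in rad. A call has 1 to 10 rows; each row shifts and turns the pose as measured when the row begins; what a row does not reach is not made up. A row lasts 1/10 s, in which the tool goes at most 50 mm and 8.59 degrees, less where a joint would pass 70% of its speed; a pose out of reach is approached as far as the arm can. A call is refused whole if a number of a shift passes 0.05 or a number of a turn 0.15, either way. A call with a gripper value outside its range is refused whole. "gripper" is the opening, from 0 (shut) to 1 (fully open), set as the call begins (left out, the last holds). The fingers move at their own pace and stop on an object; the grip force is fixed at half the most. Time passes only in rows, so rows that do not move let the fingers close. It gives the time, the measured TCP pose, the force and the opening at its end, in the units of the state.
- get_obs(): the state, without advancing time (a new reading comes with each control period).
- camera(name): name is "scene" or "top" or "wrist"; returns a dict with "frame" (384x512x3 uint8, red, green, blue), "fx", "fy", "cx", "cy" (pixels), "eye" and "attitude" of the camera in the world. Camera axes: x right, y down, z forward; pixel columns grow to the right and rows downward; lengths in m; the calibration is good to about 2 mm. A picture is of the moment at which its call begins. There is no depth.
- hand_in(): hands the job in, once; it reports no verdict.
The state is a dict: "time_s": time; "q": joint angles; "dq": joint speeds; "joint_efforts": joint torques, N m; "eef_pos": TCP position; "eef_rot": TCP orientation; "wrist_force": force on the tool from outside, world axes, zero at the start; "torque": the same for the moment, N m; "opening": opening from 0.0 (shut) to 1.0 (fully open).
Only numpy, scipy, OpenCV 4.12 (cv2) and the standard library are available. Lean on these libraries where they do the work, as an engineer would, in place of code of your own. Each camera call takes 0.05 s, during which the arm holds its last target.

## Working session

There is one attempt and no reset: what is moved stays moved. The work goes in short steps, Python scripts to look and compute and a tool call to move; the robot and the scene stay as the last step left them, time stands still between calls to the robot, and variables do not carry over. Pictures are saved under pics/ and viewed, and the job is handed in when it is done.

Besides the shell and the picture viewer there is one more tool, called after "Request:" by a JSON object that holds its "op" and its "data". drive_tool: Moves the arm, as the interface text tells. Its arguments: {"type":"object","properties":{"deltas":{"type":"array","items":{"type":"array"}},"gripper":{"type":"number"}},"required":["deltas"]}

```bash
mkdir -p pics
python3 - <<'E'
from bench import get_obs,camera
import cv2,pickle
o=get_obs();print(o)
d={}
for n in("scene","top","wrist"):
    c=camera(n);d[n]=c;cv2.imwrite(f"pics/{n}0.png",c["frame"][:,:,::-1]);print(n,{k:v for k,v in c.items() if k!="frame"})
pickle.dump(d,open("c0.pkl","wb"))
E
```

```text
{'time_s': 0.0, 'q': array([ 9.20695368e-01,  1.81536564e-01,  1.60801186e+00,  2.58119348e-05,
        1.35377737e+00, -2.06286980e-01]), 'dq': array([ 1.60635242e-03, -1.26059982e-03,  5.28071837e-05, -1.39382439e-03,
        4.92417970e-04, -1.24328598e-03]), 'joint_efforts': array([-3.66102693e-03, -4.44861817e+01, -3.51339447e+01, -3.71081369e-04,
        8.94131925e-03, -1.89390749e-05]), 'eef_pos': array([0.24653027, 0.51886498, 0.2303848 ]), 'eef_rot': array([-3.71286462e-04,  2.20092890e-01,  9.75478533e-01, -7.83098537e-04]), 'wrist_force': array([-0.05016746,  0.01004688, -0.70212418]), 'torque': array([0.03427839, 0.0061811 , 0.05696628]), 'opening': 0.9998448872494968}
scene {'fx': 379.7707833166588, 'fy': 379.7707833166588, 'cx': 257.6158911602185, 'cy': 198.3397060949622, 'eye': array([0.9047131 , 0.30258685, 0.63062339]), 'attitude': array([-0.15483884,  0.41558502,  0.84379163, -0.30220805])}
top {'fx': 373.56232175613786, 'fy': 373.56232175613786, 'cx': 259.6338841656278, 'cy': 194.507003392532, 'eye': array([ 0.46611303, -0.01553403,  0.71160905]), 'attitude': array([-0.04257591,  0.70681136, -0.70601401,  0.012215  ])}
wrist {'fx': 302.79695538884334, 'fy': 302.79695538884334, 'cx': 259.3166792088735, 'cy': 192.51041686568766, 'eye': array([0.18122756, 0.55027591, 0.37313307]), 'attitude': array([0.12228025, 0.83657716, 0.52842639, 0.0771476 ])}
```

View pics/top0.png

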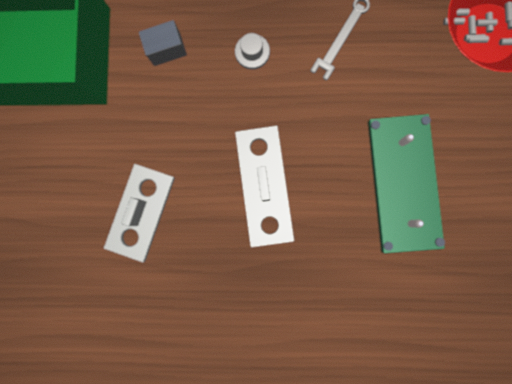

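View pics/scene0.png

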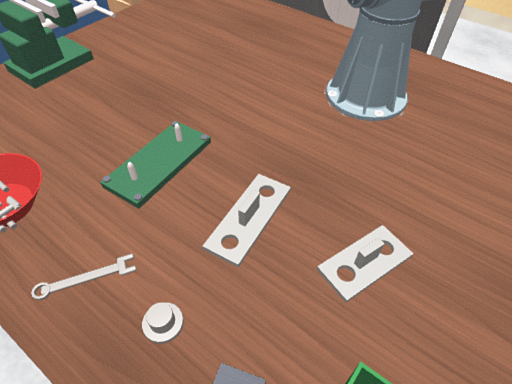

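View pics/wrist0.png

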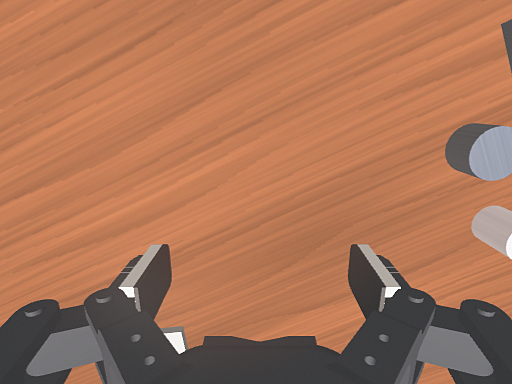

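The top view shows the long plate centred near pixel (265,186), the short plate near (139,213), and the fixture near (406,184) with posts near (408,139) and (416,224). I'll measure these next.

```bash
cat > h.py <<'E'
import numpy as np,cv2
from scipy.spatial.transform import Rotation as R
def cast(c,uv,z):
    q=c["attitude"];M=R.from_quat([q[1],q[2],q[3],q[0]]).as_matrix()
    uv=np.atleast_2d(uv).astype(float)
    d=np.c_[(uv[:,0]-c["cx"])/c["fx"],(uv[:,1]-c["cy"])/c["fy"],np.ones(len(uv))]@M.T
    e=np.array(c["eye"]);return (e+d*((z-e[2])/d[:,2])[:,None])[:,:2]
def rect(P):
    (cx,cy),(w,h),a=cv2.minAreaRect((P*1000).astype(np.float32))
    if w<h: w,h,a=h,w,a+90
    return np.array([cx,cy])/1000,w,h,(a+90)%180-90
def fit(c,m,z,box):
    mm=np.zeros_like(m);x0,y0,x1,y1=box;mm[y0:y1,x0:x1]=m[y0:y1,x0:x1]
    cs,_=cv2.findContours(mm,cv2.RETR_EXTERNAL,cv2.CHAIN_APPROX_NONE)
    k=max(cs,key=cv2.contourArea)[:,0,:];return rect(cast(c,k,z))
def masks(c):
    f=c["frame"];hsv=cv2.cvtColor(f,cv2.COLOR_RGB2HSV)
    w=cv2.inRange(hsv,(0,0,120),(180,60,255));g=cv2.inRange(hsv,(45,80,40),(95,255,255))
    return w,g
E
python3 - <<'E'
import pickle;from h import *
d=pickle.load(open("c0.pkl","rb"))
def show(c,n,bl,bs,bf):
    w,g=masks(c)
    for nm,m,z,b in(("long",w,.012,bl),("short",w,.012,bs),("fix",g,.02,bf)):
        print(n,nm,fit(c,m,z,b))
    for nm,b,z in (("long",bl,.012),):
        x0,y0,x1,y1=b;s=np.zeros_like(w);s[y0:y1,x0:x1]=w[y0:y1,x0:x1]
        cs,h=cv2.findContours(s,cv2.RETR_CCOMP,cv2.CHAIN_APPROX_NONE)
        for k,hh in zip(cs,h[0]):
            if hh[3]>=0 and cv2.contourArea(k)>60:
                (u,v),ax,_=cv2.fitEllipse(k);print(" hole",u,v,ax,cast(c,[u,v],z))
    # posts
    x0,y0,x1,y1=bf;s=np.zeros_like(w);s[y0:y1,x0:x1]=w[y0:y1,x0:x1]
    cs,_=cv2.findContours(s,cv2.RETR_EXTERNAL,cv2.CHAIN_APPROX_NONE)
    for k in cs:
        if cv2.contourArea(k)>15:print(" post",cv2.contourArea(k),cv2.boundingRect(k))
show(d["top"],"top",(220,110,310,260),(90,150,190,270),(350,100,460,265))
show(d["scene"],"scene",(195,165,300,270),(310,220,420,305),(95,115,220,205))
for n,b in(("top",(360,105,450,260)),("top",(225,115,305,255)),("scene",(95,115,300,270))):
    x0,y0,x1,y1=b;im=d[n]["frame"][y0:y1,x0:x1,::-1];s=min(780/(x1-x0),590/(y1-y0))
    cv2.imwrite(f"pics/crop_{n}{x0}.png",cv2.resize(im,None,fx=s,fy=s,interpolation=2));print(n,b,s)
E
```

```text
top long (array([0.53796765, 0.00682824]), 222.8689727783203, 83.5672836303711, 8.004302978515625)
top short (array([0.48692255, 0.24498755]), 172.2421875, 83.3992919921875, -18.62201690673828)
top fix (array([ 0.54193176, -0.2527677 ]), 246.85763549804688, 110.13426971435547, 4.660461902618408)
 hole 269.4039611816406 224.75698852539062 (17.077604293823242, 17.70965576171875) [[ 0.4638296  -0.00378485]]
 hole 258.4308166503906 146.59474182128906 (16.988441467285156, 17.122512817382812) [[0.61174527 0.01716646]]
 post 37.5 (385, 242, 8, 8)
 post 30.5 (437, 238, 7, 8)
 post 54.0 (408, 219, 16, 9)
 post 53.5 (399, 134, 15, 12)
 post 34.0 (372, 121, 8, 8)
 post 25.0 (423, 116, 6, 8)
scene long (array([0.53741125, 0.00899147]), 222.1949005126953, 84.23619079589844, 7.972280502319336)
scene short (array([0.48716315, 0.24630345]), 172.05209350585938, 82.21163177490234, -18.749000549316406)
scene fix (array([ 0.54473914, -0.24724597]), 252.76296997070312, 118.70706939697266, 4.592981815338135)
 hole 229.35189819335938 241.65016174316406 (15.06717586517334, 17.348508834838867) [[0.61261686 0.01884684]]
 hole 248.45713806152344 211.0337677001953 (13.552053451538086, 33.05105972290039) [[0.53122747 0.00171492]]
 hole 266.3763122558594 190.90647888183594 (12.093302726745605, 15.398636817932129) [[ 0.46454789 -0.00171781]]
 post 24.0 (134, 194, 8, 5)
 post 24.0 (102, 175, 9, 6)
 post 109.0 (127, 162, 11, 19)
 post 17.5 (201, 134, 7, 5)
 post 105.5 (172, 121, 11, 21)
top (360, 105, 450, 260) 3.806451612903226
top (225, 115, 305, 255) 4.214285714285714
scene (95, 115, 300, 270) 3.8048780487804876
```

View pics/crop_top360.png

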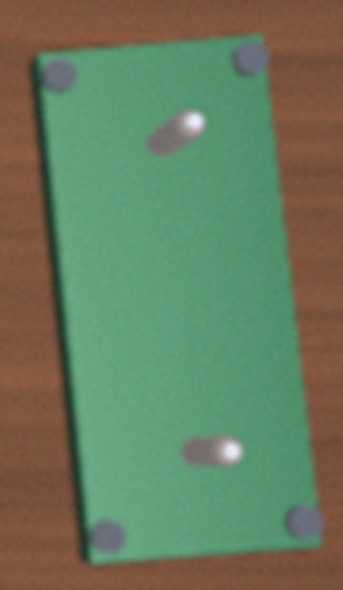

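View pics/crop_top225.png

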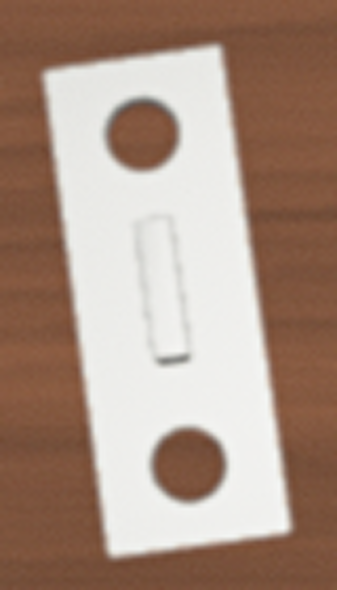

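View pics/crop_scene95.png

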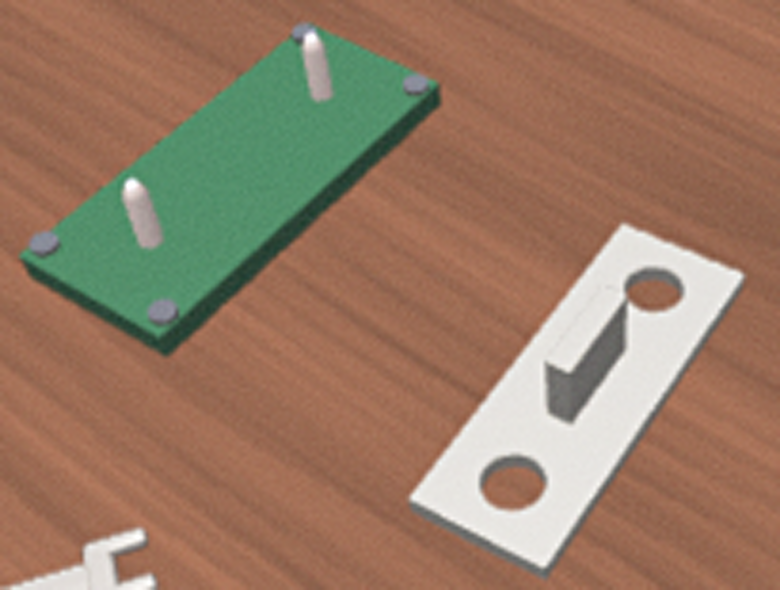

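Crops: the top-view post tips are at about (411,137) and (421,224). In the scene view they are at about (177,125) and (130,163). The plate and its rib are clearly visible.

Run:
```python
import pickle;from h import *
d=pickle.load(open("c0.pkl","rb"))
t=np.array([[195,122],[231,452]])/3.806+[360,105]
b=np.array([[160,146],[190,452]])/3.806+[360,105]
s=np.array([[311,38],[132,185]])/3.805+[95,115]
sb=np.array([[321,97],[149,243]])/3.805+[95,115]
for n,c,p,z in(("toptip",d["top"],t,.063),("topbase",d["top"],b,.022),("scenetip",d["scene"],s,.063),("scenebase",d["scene"],sb,.02)):
    P=cast(c,p,z);v=P[0]-P[1];print(n,P,P.mean(0),np.linalg.norm(v),np.degrees(np.arctan(v[1]/v[0])))
# corner bolts top
P=cast(d["top"],[[389,246],[440.5,242],[376,125],[426,120]],.022);print(P.mean(0))
from bench import get_obs
q=get_obs()["eef_rot"];M=R.from_quat([q[1],q[2],q[3],q[0]]).as_matrix();print(M, np.degrees(np.arctan2(M[1,1],M[0,1])))
```

```text
toptip [[ 0.61626063 -0.25035086]
 [ 0.46644095 -0.26196344]] [ 0.54135079 -0.25615715] 0.15026904926486 4.432154770011157
topbase [[ 0.61407944 -0.24819519]
 [ 0.46640767 -0.2583681 ]] [ 0.54024356 -0.25328164] 0.14802174954019995 3.9408007323653513
scenetip [[ 0.46625823 -0.25940781]
 [ 0.61573152 -0.24740375]] [ 0.54099487 -0.25340578] 0.14995453562789723 4.591515096483878
scenebase [[ 0.46991102 -0.25622524]
 [ 0.61880183 -0.24531505]] [ 0.54435643 -0.25077014] 0.1492900048860645 4.190942115891362
[ 0.54163252 -0.25651437]
[[-9.03130077e-01  4.29366237e-01 -8.36319395e-04]
 [ 4.29366957e-01  9.03129456e-01 -1.09619716e-03]
 [ 2.84634631e-04 -1.34909654e-03 -9.99999049e-01]] 64.57262854012548
```

Request:
{"op": "drive_tool", "data": {"deltas": [[[0.024,-0.042,0],0.1],[[0.024,-0.042,0],0.1],[[0.024,-0.042,0],0.1],[[0.024,-0.042,0],0.1],[[0.024,-0.042,0],0.1],[[0.024,-0.042,0],0.05],[[0.024,-0.042,0],0.03],[[0.024,-0.042,0],0],[[0.024,-0.042,0],0],[[0.024,-0.042,0],0]], "gripper": 1}}

```text
time_s: 1.15
eef_pos: [0.4869, 0.0875, 0.2287]
eef_rot: [-0.001, -0.086, 0.996, -0.001]
wrist_force: [1.1, 0.7, 0.6]
opening: 1.0
```

Request:
{"op": "drive_tool", "data": {"deltas": [[[0.02,-0.03,0],-0.033],[[0.018,-0.03,0],0],[[0.01,-0.018,-0.01],0],[[0,0,-0.02],0],[[0,0,-0.01],0],[[0,0,0],0]]}}

```text
time_s: 1.75
eef_pos: [0.5385, -0.0018, 0.1867]
eef_rot: [-0.001, -0.064, 0.998, -0.001]
wrist_force: [0.4, 0.6, 0.3]
opening: 1.001
```

```bash
cat > st.py <<'E'
from h import *
from bench import get_obs
import sys
def st():
    o=get_obs();q=o["eef_rot"];M=R.from_quat([q[1],q[2],q[3],q[0]]).as_matrix()
    print(round(o["time_s"],2),o["eef_pos"].round(4),"jawyaw",np.degrees(np.arctan2(M[1,1],M[0,1])).round(2),"z",M[:,2].round(4),"F",o["wrist_force"].round(1),"T",o["torque"].round(2),"op",round(o["opening"],3),"q",o["q"].round(2),"dqmax",abs(o["dq"]).max().round(3))
if __name__=="__main__": st()
E
python3 st.py
python3 - <<'E'
from bench import camera
import cv2
c=camera("wrist");cv2.imwrite("pics/w1.png",c["frame"][:,:,::-1])
E
```

```text
1.75 [ 0.5385 -0.0018  0.1867] jawyaw 97.36 z [-9.0e-04 -2.6e-03 -1.0e+00] F [0.4 0.6 0.3] T [0.03 0.04 0.01] op 1.001 q [-0.22  0.15  1.74 -0.    1.25 -1.92] dqmax 0.009
```

View pics/w1.png

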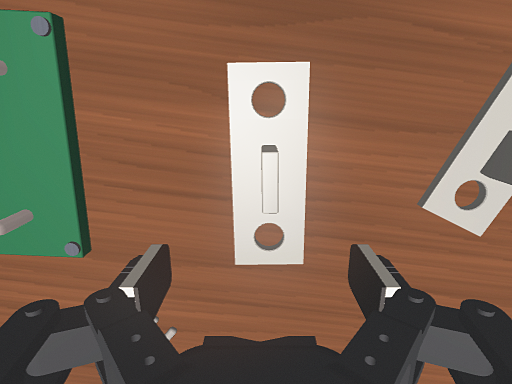

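The wrist view shows the long plate's holes near (268,99) and (268,236), with the rib running vertically near column 270. I'll cross-check its pose from this view.

```bash
python3 - <<'E'
from bench import camera
from h import *
c=camera("wrist");w,g=masks(c)
print(fit(c,w,.012,(215,50,325,275)))
print(cast(c,[[268,99],[268,236]],.012))
# rib top bounds approx
print(cast(c,[[263,152],[276,152],[265,212],[278,212]],.057).mean(0))
E
python3 st.py
```

```text
(array([0.53730994, 0.00760162]), 219.8704833984375, 80.50511169433594, 8.042542457580566)
[[ 0.46291021 -0.00290034]
 [ 0.61145137  0.0175363 ]]
[0.5371726  0.00852164]
1.85 [ 0.5392 -0.0015  0.1882] jawyaw 97.41 z [ 0.0013 -0.0031 -1.    ] F [ 0.8  0.1 -0.1] T [0.   0.01 0.01] op 0.997 q [-0.22  0.14  1.74 -0.    1.26 -1.92] dqmax 0.017
```

Request:
{"op": "drive_tool", "data": {"deltas": [[[-0.001,0.009,-0.02],0.01],[[0,0,-0.03],0],[[0,0,-0.03],0],[[0,0,-0.02],0],[[0,0,-0.01],0],[[0,0,0],0]]}}

```text
time_s: 2.45
eef_pos: [0.5423, 0.0111, 0.0829]
eef_rot: [0.007, -0.073, 0.997, -0.003]
wrist_force: [-0.8, -0.4, 0.7]
opening: 0.999
```

```bash
python3 st.py
```

```text
2.45 [0.5423 0.0111 0.0829] jawyaw 98.38 z [ 0.0151 -0.0054 -0.9999] F [-0.8 -0.4  0.7] T [-0.04  0.   -0.05] op 0.999 q [-0.2   0.28  1.81 -0.    1.03 -1.91] dqmax 0.019
```

Request:
{"op": "drive_tool", "data": {"deltas": [[[-0.004,-0.003,-0.01],0],[[0,0,-0.01],0],[[0,0,0],0]]}}

```text
time_s: 2.75
eef_pos: [0.5403, 0.0079, 0.0647]
eef_rot: [0.01, -0.074, 0.997, -0.004]
wrist_force: [0.7, -0.7, -0.9]
opening: 1.003
```

```bash
python3 st.py
```

```text
2.75 [0.5403 0.0079 0.0647] jawyaw 98.44 z [ 0.0204 -0.0065 -0.9998] F [ 0.7 -0.7 -0.9] T [-0.    0.08 -0.01] op 1.003 q [-0.2   0.31  1.83 -0.    0.98 -1.92] dqmax 0.023
```

Request:
{"op": "drive_tool", "data": {"deltas": [[[-0.003,0,-0.016],-0.007],[[0,0,-0.016],0],[[0,0,-0.008],0],[[0,0,0],0]]}}

```text
time_s: 3.15
eef_pos: [0.5396, 0.0072, 0.026]
eef_rot: [0.012, -0.07, 0.997, -0.005]
wrist_force: [0.2, 0.6, -0.2]
opening: 1.003
```

```bash
python3 st.py
python3 - <<'E'
from bench import camera
import cv2
c=camera("scene");cv2.imwrite("pics/s2.png",cv2.resize(c["frame"][100:300,130:400,::-1],None,fx=2.9,fy=2.9))
E
```

```text
3.15 [0.5396 0.0072 0.026 ] jawyaw 97.99 z [ 0.0254 -0.0077 -0.9996] F [ 0.2  0.6 -0.2] T [ 0.06 -0.01  0.02] op 1.003 q [-0.21  0.37  1.85 -0.    0.9  -1.91] dqmax 0.012
```

View pics/s2.png

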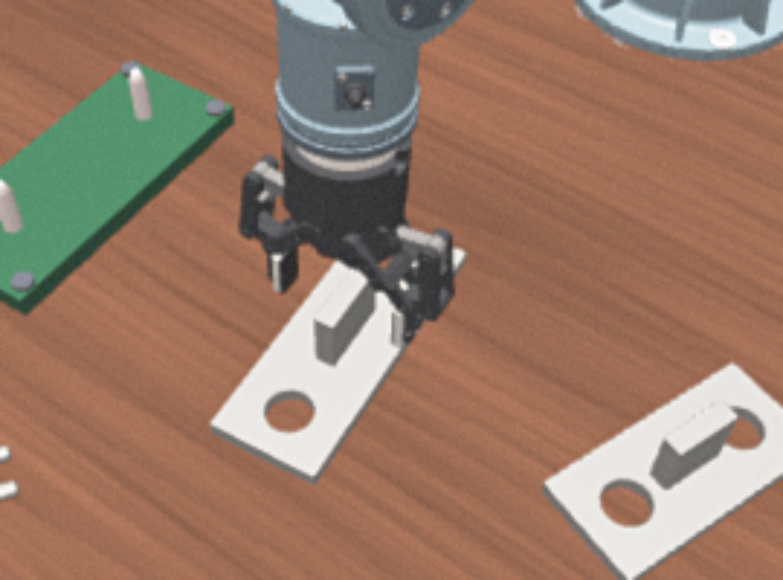

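The fingers straddle the rib, with jaws at about (290,270) and (405,325) in this crop. I'm closing them.

Request:
{"op": "drive_tool", "data": {"deltas": [[[-0.002,0,-0.004],0],[[0,0,0],0],[[0,0,0],0],[[0,0,0],0],[[0,0,0],0],[[0,0,0],0],[[0,0,0],0],[[0,0,0],0]], "gripper": 0}}

```text
time_s: 4.0
eef_pos: [0.54, 0.0069, 0.0252]
eef_rot: [0.015, -0.07, 0.997, -0.005]
wrist_force: [-0.6, -0.4, -1.2]
opening: 0.177
```

```bash
python3 st.py
```

```text
4.0 [0.54   0.0069 0.0252] jawyaw 97.99 z [ 0.0306 -0.0084 -0.9995] F [-0.6 -0.4 -1.2] T [0.23 0.05 0.05] op 0.177 q [-0.21  0.37  1.85 -0.    0.89 -1.91] dqmax 0.002
```

Request:
{"op": "drive_tool", "data": {"deltas": [[[0,0,0.01],0],[[0,0,0.02],0],[[0,0,0.02],0],[[0,0,0.02],0],[[0,0,0.02],0],[[0,0,0.02],0],[[0,0,0.01],0],[[0,0,0],0]]}}

```text
time_s: 4.8
eef_pos: [0.5311, 0.0086, 0.1451]
eef_rot: [0.006, -0.07, 0.998, -0.003]
wrist_force: [0.1, 0.4, -6.7]
opening: 0.175
```

```bash
python3 st.py
python3 - <<'E'
from bench import camera
import cv2
for n in("scene","wrist"):
    c=camera(n);cv2.imwrite(f"pics/l3{n}.png",c["frame"][:,:,::-1])
E
```

```text
4.8 [0.5311 0.0086 0.1451] jawyaw 98.01 z [ 0.0133 -0.0053 -0.9999] F [ 0.1  0.4 -6.7] T [ 0.04 -0.01  0.01] op 0.175 q [-0.21  0.17  1.81 -0.    1.15 -1.92] dqmax 0.017
```

View pics/l3scene.png

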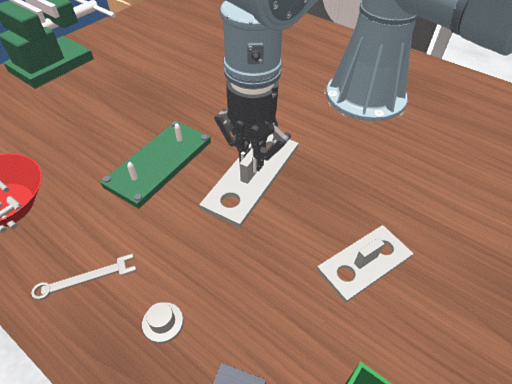

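View pics/l3wrist.png

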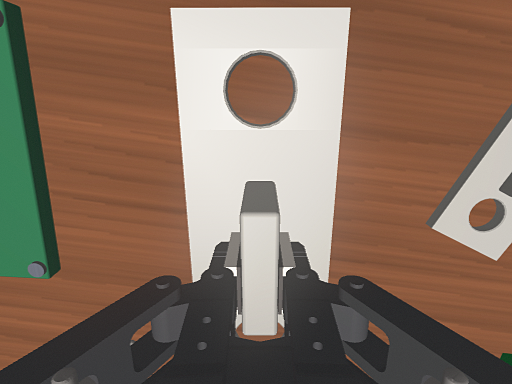

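The plate is held level and clear of the bench at about 6.7 N. The visible hole is at wrist pixel (260,88). I'm moving over to the fixture.

Request:
{"op": "drive_tool", "data": {"deltas": [[[0.001,-0.015,0],0],[[0.001,-0.03,0],-0.01],[[0.001,-0.04,0],-0.01],[[0.002,-0.04,0],-0.01],[[0.002,-0.04,0],-0.01],[[0.001,-0.035,0],-0.01],[[0.001,-0.02,0],-0.01],[[0,-0.01,0],0],[[0,0,0],0]]}}

```text
time_s: 5.8
eef_pos: [0.5301, -0.2321, 0.1306]
eef_rot: [-0.004, -0.039, 0.999, 0.001]
wrist_force: [0.5, -0.2, -6.4]
opening: 0.17
```

```bash
python3 st.py
```

```text
5.8 [ 0.5301 -0.2321  0.1306] jawyaw 94.52 z [-0.0077  0.0021 -1.    ] F [ 0.5 -0.2 -6.4] T [ 0.01 -0.   -0.04] op 0.17 q [-0.62  0.3   1.68 -0.    1.17 -2.26] dqmax 0.014
```

Request:
{"op": "drive_tool", "data": {"deltas": [[[0.006,-0.01,0],0],[[0.005,-0.008,0],0],[[0,0,0],0],[[0,0,0],0]]}}

```text
time_s: 6.2
eef_pos: [0.5416, -0.2481, 0.1289]
eef_rot: [-0.005, -0.041, 0.999, 0.003]
wrist_force: [-0.6, -0.3, -5.8]
opening: 0.175
```

```bash
python3 st.py
python3 - <<'E'
from bench import camera
import cv2,pickle
d={}
for n in("scene","wrist","top"):
    c=camera(n);d[n]=c;cv2.imwrite(f"pics/f4{n}.png",c["frame"][:,:,::-1])
f=d["scene"]["frame"];cv2.imwrite("pics/f4s.png",cv2.resize(f[60:210,80:280,::-1],None,fx=3.9,fy=3.9,interpolation=2))
pickle.dump(d,open("c4.pkl","wb"))
E
```

```text
6.2 [ 0.5416 -0.2481  0.1289] jawyaw 94.71 z [-0.0102  0.0051 -0.9999] F [-0.6 -0.3 -5.8] T [-0.02 -0.03  0.03] op 0.175 q [-0.63  0.34  1.63 -0.    1.18 -2.28] dqmax 0.012
```

View pics/f4s.png

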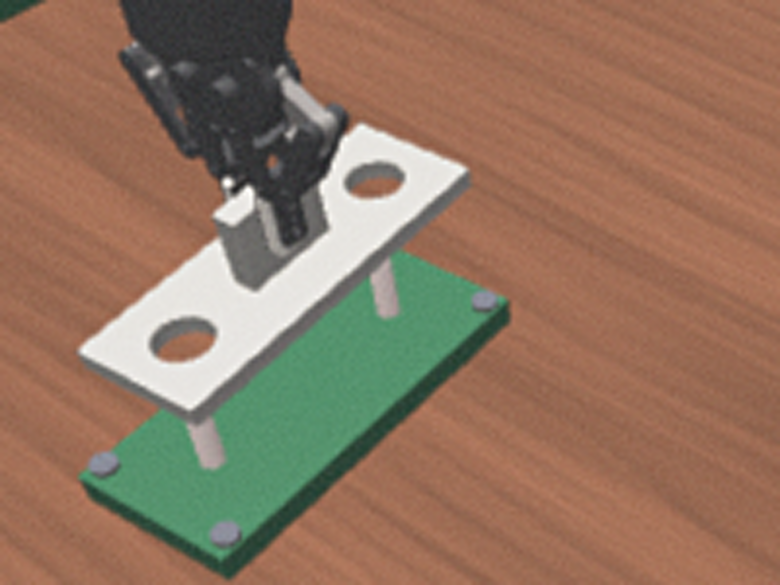

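View pics/f4wrist.png

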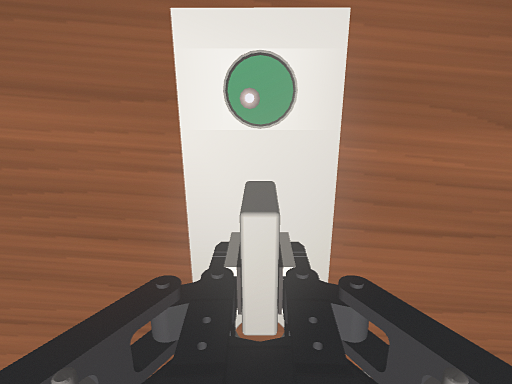

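View pics/f4top.png

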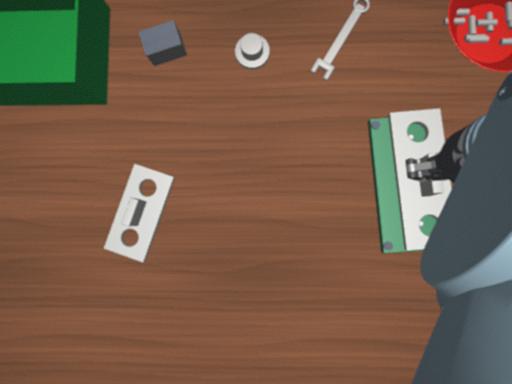

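The wrist view shows the post tip at (249,98) inside the hole centred at (260,88). Next I'll compute the offset between hole and post.

Run:
```python
import pickle;from h import *
d=pickle.load(open("c4.pkl","rb"))
c=d["wrist"]
print("hole",cast(c,[260,88.5],.116),"post",cast(c,[249.5,98],.064), "bottom-edge", cast(c,[260,88.5],.110))
s=d["scene"]
p=np.array([[375,180],[183,339]])/3.9+[80,60]
for z in(.113,.116,.119):print("scene holes",z,cast(s,p,z).round(4))
t=d["top"];print("top holes",cast(t,[[417,132],[429.5,226]],.116).round(4), "posts est (.466,-.2605),(.616,-.2485)")
```

```text
hole [[ 0.46298707 -0.25408216]] post [[ 0.46685131 -0.26021099]] bottom-edge [[ 0.46268815 -0.25405251]]
scene holes 0.113 [[ 0.4598 -0.2569]
 [ 0.6136 -0.2394]]
scene holes 0.116 [[ 0.4624 -0.2536]
 [ 0.6153 -0.2363]]
scene holes 0.119 [[ 0.465  -0.2504]
 [ 0.617  -0.2332]]
top holes [[ 0.6121 -0.2404]
 [ 0.463  -0.2552]] posts est (.466,-.2605),(.616,-.2485)
```

Request:
{"op": "drive_tool", "data": {"deltas": [[[0.002,-0.005,-0.004],-0.008],[[0,-0.003,-0.008],0],[[0,0,-0.008],0],[[0,0,-0.008],0],[[0,0,0],0],[[0,0,0],0]]}}

```text
time_s: 6.95
eef_pos: [0.5429, -0.2556, 0.0978]
eef_rot: [-0.006, -0.037, 0.999, 0.003]
wrist_force: [-0.2, -1.2, -6.9]
opening: 0.174
```

```bash
cat > look.py <<'E'
import sys
from st import *
from bench import camera
n=sys.argv[1];st()
w=camera("wrist");s=camera("scene")
a=cv2.resize(w["frame"][30:170,150:370,::-1],None,fx=2.5,fy=2.5,interpolation=2)
b=cv2.resize(s["frame"][90:210,85:230,::-1],None,fx=3.5,fy=3.5,interpolation=2)
cv2.imwrite(f"pics/{n}w.png",a);cv2.imwrite(f"pics/{n}s.png",b)
import pickle;pickle.dump({"wrist":w,"scene":s},open(f"c_{n}.pkl","wb"))
E
python3 look.py g5
```

```text
6.95 [ 0.5429 -0.2556  0.0978] jawyaw 94.25 z [-0.0112  0.0059 -0.9999] F [-0.2 -1.2 -6.9] T [-0.06 -0.02 -0.04] op 0.174 q [-0.64  0.39  1.63 -0.    1.13 -2.28] dqmax 0.013
```

View pics/g5w.png

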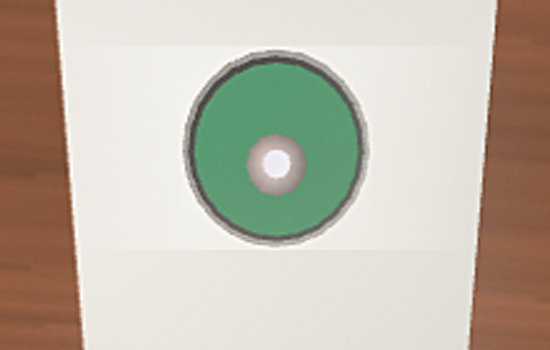

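View pics/g5s.png

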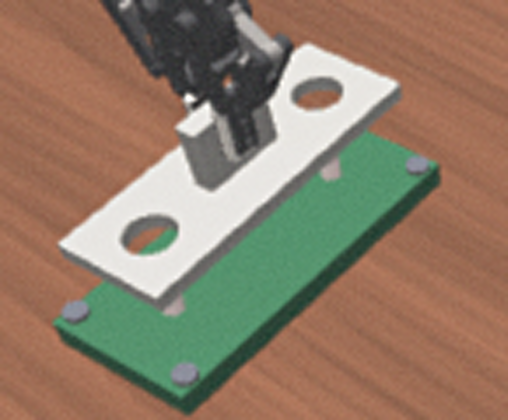

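Both posts sit under their holes; the near post tip is at (275,163) in the crop, against a hole centre of (276,148). I'm lowering further.

Request:
{"op": "drive_tool", "data": {"deltas": [[[0,0,-0.008],0],[[0,0,-0.008],0],[[0,0,-0.005],0],[[0,0,0],0]]}}

```text
time_s: 7.45
eef_pos: [0.5434, -0.2558, 0.076]
eef_rot: [-0.005, -0.037, 0.999, 0.003]
wrist_force: [-0.3, 0.3, -7.1]
opening: 0.175
```

```bash
python3 look.py g6
```

```text
7.45 [ 0.5434 -0.2558  0.076 ] jawyaw 94.27 z [-0.0098  0.0048 -0.9999] F [-0.3  0.3 -7.1] T [-0.04 -0.05  0.01] op 0.175 q [-0.64  0.42  1.64 -0.    1.09 -2.28] dqmax 0.002
```

View pics/g6w.png

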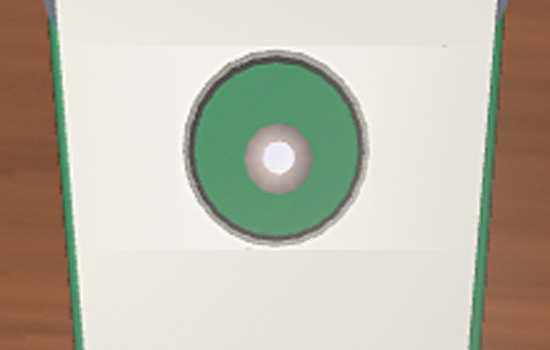

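View pics/g6s.png

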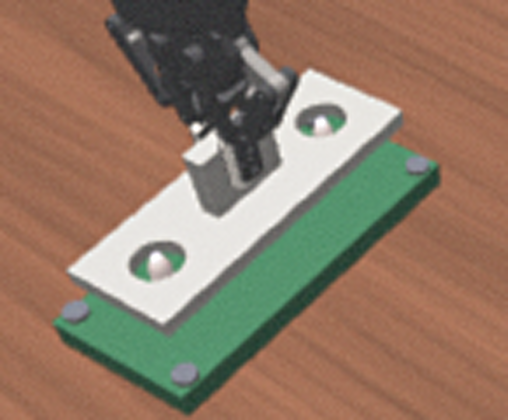

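Both posts are entering their holes, near (157,262) and (320,123) in the scene crop. I'm continuing down.

Request:
{"op": "drive_tool", "data": {"deltas": [[[0,0,-0.006],0],[[0,0,-0.006],0],[[0,0,-0.006],0],[[0,0,-0.002],0],[[0,0,0],0]]}}

```text
time_s: 8.05
eef_pos: [0.5442, -0.2564, 0.0555]
eef_rot: [-0.004, -0.037, 0.999, 0.002]
wrist_force: [0.5, 0.1, -7.0]
opening: 0.179
```

```bash
python3 look.py g7
```

```text
8.05 [ 0.5442 -0.2564  0.0555] jawyaw 94.27 z [-0.008   0.0035 -1.    ] F [ 0.5  0.1 -7. ] T [0.01 0.01 0.04] op 0.179 q [-0.64  0.45  1.65 -0.    1.05 -2.28] dqmax 0.004
```

View pics/g7s.png

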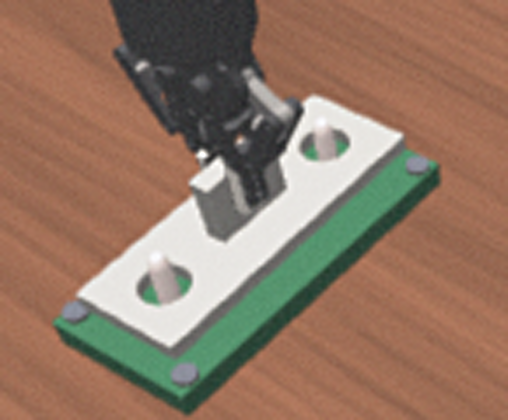

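Request:
{"op": "drive_tool", "data": {"deltas": [[[0,0,-0.003],0],[[0,0,-0.003],0],[[0,0,-0.001],0],[[0,0,0],0]]}}

```text
time_s: 8.55
eef_pos: [0.5448, -0.2568, 0.049]
eef_rot: [-0.003, -0.037, 0.999, 0.001]
wrist_force: [-0.3, 0.7, -6.3]
opening: 0.178
```

```bash
python3 look.py g8
```

```text
8.55 [ 0.5448 -0.2568  0.049 ] jawyaw 94.27 z [-0.0065  0.0024 -1.    ] F [-0.3  0.7 -6.3] T [-0.08 -0.03 -0.01] op 0.178 q [-0.64  0.46  1.65 -0.    1.04 -2.28] dqmax 0.001
```

View pics/g8s.png

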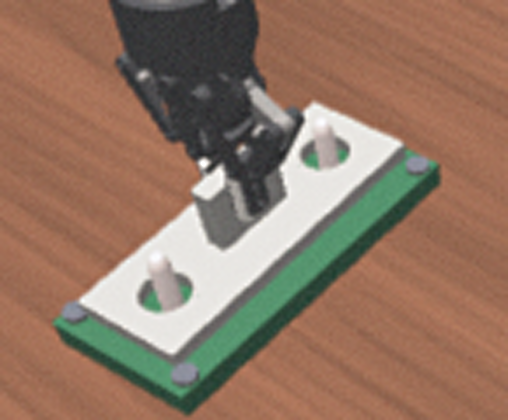

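Request:
{"op": "drive_tool", "data": {"deltas": [[[-0.001,0,-0.002],0],[[0,0,-0.001],0],[[0,0,-0.001],0],[[0,0,0],0]]}}

```text
time_s: 9.05
eef_pos: [0.5448, -0.2574, 0.0474]
eef_rot: [-0.002, -0.038, 0.999, 0.0]
wrist_force: [-2.0, 1.4, -2.6]
opening: 0.179
```

```bash
python3 look.py g9
```

```text
9.05 [ 0.5448 -0.2574  0.0474] jawyaw 94.3 z [-4.2e-03  8.0e-04 -1.0e+00] F [-2.   1.4 -2.6] T [ 0.2  -0.08  0.14] op 0.179 q [-0.64  0.46  1.65 -0.    1.03 -2.28] dqmax 0.007
```

View pics/g9s.png

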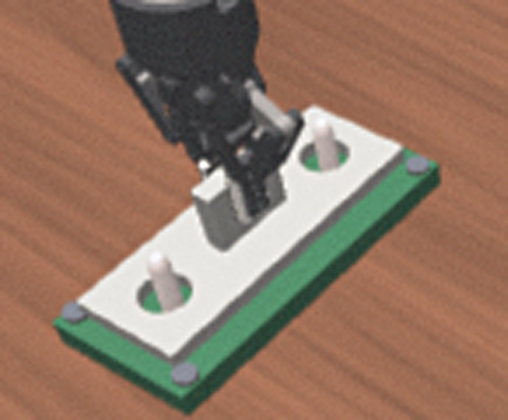

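View pics/g9w.png

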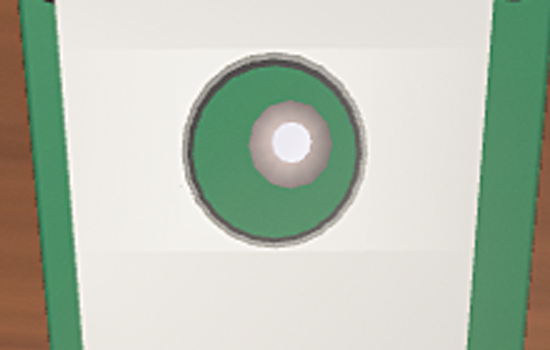

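Contact has begun: Fz is up from -7 to -2.6 N. The post is clear inside the hole, so I'm pressing on gently to level the plate.

Request:
{"op": "drive_tool", "data": {"deltas": [[[0,0.001,-0.002],0],[[0,0,-0.001],0],[[0,0,-0.001],0]]}}

```text
time_s: 9.45
eef_pos: [0.545, -0.2572, 0.045]
eef_rot: [-0.002, -0.037, 0.999, -0.0]
wrist_force: [-8.8, 4.7, 14.1]
opening: 0.179
```

```bash
python3 look.py h1
```

```text
9.45 [ 0.545  -0.2572  0.045 ] jawyaw 94.27 z [-4.e-03 -4.e-04 -1.e+00] F [-8.8  4.7 14.1] T [0.74 0.74 0.08] op 0.179 q [-0.64  0.47  1.65 -0.    1.03 -2.28] dqmax 0.003
```

View pics/h1s.png

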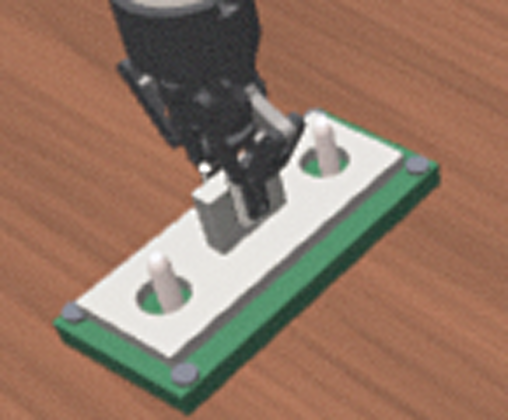

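Run:
```python
import pickle;from h import *
d=pickle.load(open("c0.pkl","rb"));h=pickle.load(open("c_h1.pkl","rb"))
c=d["scene"];f=c["frame"]
def bolts(c,b):
    hsv=cv2.cvtColor(c["frame"],cv2.COLOR_RGB2HSV);m=cv2.inRange(hsv,(95,20,60),(140,140,200))
    x0,y0,x1,y1=b;s=np.zeros_like(m);s[y0:y1,x0:x1]=m[y0:y1,x0:x1]
    return [cv2.minEnclosingCircle(k)+(cv2.contourArea(k),) for k in cv2.findContours(s,0,1)[0] if cv2.contourArea(k)>12]
B=bolts(d["top"],(365,110,450,260));P=cast(d["top"],[b[0] for b in B],.022)
C=P.mean(0);a=np.radians(4.5);Rm=np.array([[np.cos(a),-np.sin(a)],[np.sin(a),np.cos(a)]])
print(C,((P-C)@Rm*1000).round(1),[b[1:] for b in B])
B=bolts(c,(95,115,220,205));print(B);Ps=cast(c,[b[0] for b in B],.022);print(Ps.mean(0),((Ps-Ps.mean(0))@Rm*1000).round(1))
# plate now
s=h["scene"];w,g=masks(s)
crop=np.array([[78,303],[172,357],[404,158],[316,113]])/3.5+[85,90]
Q=cast(s,crop,.032);print("plate corners in fix frame",((Q-Ps.mean(0))@Rm*1000).round(1))
x0,y0=95,165
cv2.imwrite("pics/h1z.png",cv2.resize(s["frame"][160:210,95:165,::-1],None,fx=11,fy=11,interpolation=2))
```

```text
[ 0.54192742 -0.25493646] [[-112.4   46.1]
 [-112.   -46.2]
 [ 112.1   46.1]
 [ 112.3  -46. ]] [(3.8466386795043945, 32.5), (4.031229019165039, 38.5), (3.6337103843688965, 31.5), (3.9052248001098633, 35.0)]
[((137.0, 196.5), 3.3542017936706543, 22.5), ((106.0, 178.5), 3.3542017936706543, 19.0)]
[ 0.6528667  -0.24637446] [[  0.2  46. ]
 [ -0.2 -46. ]]
plate corners in fix frame [[  -0.8  -38.5]
 [  -0.6   40.4]
 [-215.8   44. ]
 [-219.2  -36.7]]
```

View pics/h1z.png

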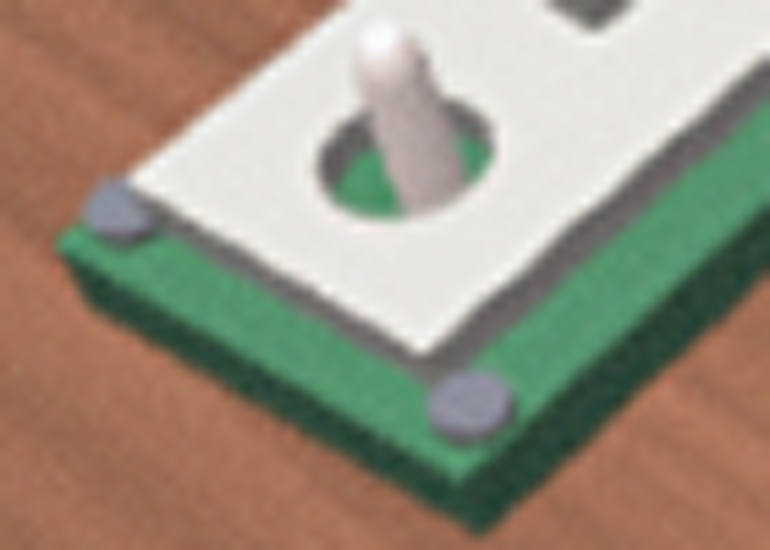

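View pics/h1w.png

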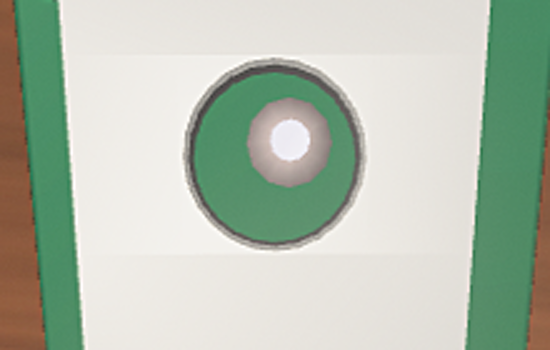

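Run:
```python
import pickle;from h import *
h=pickle.load(open("c_h1.pkl","rb"));s=h["scene"];f=s["frame"]
hsv=cv2.cvtColor(f,cv2.COLOR_RGB2HSV);w=cv2.inRange(hsv,(0,0,170),(180,40,255))
m=np.zeros_like(w);m[100:200,100:215]=w[100:200,100:215]
k=max(cv2.findContours(m,0,1)[0],key=cv2.contourArea)
cv2.imwrite("pics/h1m.png",cv2.resize(m[100:210,95:225],None,fx=5,fy=5))
a=np.radians(4.5);Rm=np.array([[np.cos(a),-np.sin(a)],[np.sin(a),np.cos(a)]]);C=np.array([.542,-.2535])
# holes picked from crop h1s: far-hole centre (164,293), near-hole (325,157); post feet
for nm,p in(("far",(164,292.5)),("near",(325,156.5))):
    print(nm,((cast(s,np.array(p)/3.5+[85,90],.032)-C)@Rm*1000).round(1))
wr=h["wrist"];hc=np.array([275.5,153])/2.5+[150,30];pc=np.array([290,140])/2.5+[150,30]
H=cast(wr,hc,.032);Pp=cast(wr,pc,.063);print("wrist hole",H,"post",Pp,((H-Pp)@Rm*1000).round(1))
```

```text
far [[75.1 -2.8]]
near [[-76.4  -3. ]]
wrist hole [[ 0.46761314 -0.2624892 ]] post [[ 0.46664141 -0.26041753]] [[ 0.8 -2.1]]
```

View pics/h1m.png

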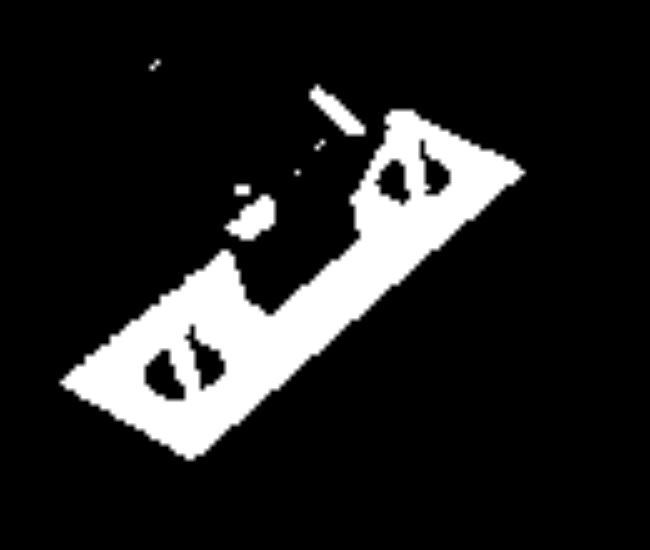

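Both holes are around their posts with about 7 mm clearance. The plate is about 2 mm off in -y, which puts two corners close to the bolt heads. I'll lift slightly, centre it, and lower again.

Request:
{"op": "drive_tool", "data": {"deltas": [[[0,0,0.004],0],[[0,0.001,0.001],0],[[0,0.001,0],0],[[0,0,0],0]]}}

```text
time_s: 9.95
eef_pos: [0.5444, -0.2542, 0.0481]
eef_rot: [-0.003, -0.037, 0.999, 0.001]
wrist_force: [0.2, -0.2, -6.5]
opening: 0.181
```

```bash
python3 look.py h2
```

```text
9.95 [ 0.5444 -0.2542  0.0481] jawyaw 94.26 z [-0.0052  0.0011 -1.    ] F [ 0.2 -0.2 -6.5] T [-0.02 -0.04  0.01] op 0.181 q [-0.63  0.46  1.65 -0.    1.03 -2.28] dqmax 0.009
```

View pics/h2w.png

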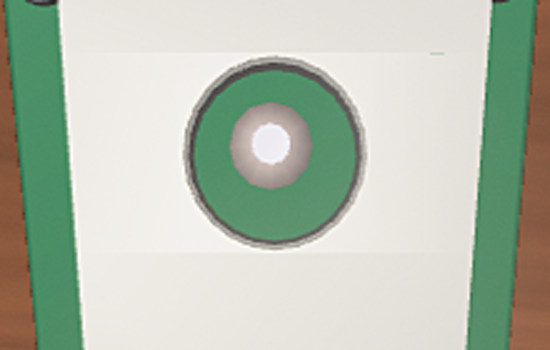

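View pics/h2s.png

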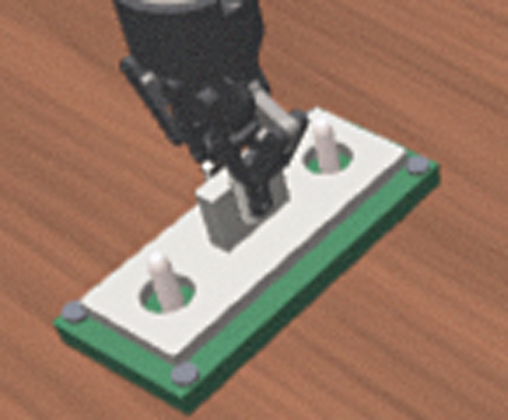

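It's well centred now, with equal green margins on both sides in the wrist view. I'm lowering again.

Request:
{"op": "drive_tool", "data": {"deltas": [[[0,0,-0.002],0],[[0,0,-0.001],0],[[0,0,-0.001],0],[[0,0,0],0]]}}

```text
time_s: 10.45
eef_pos: [0.5444, -0.2546, 0.0455]
eef_rot: [-0.003, -0.037, 0.999, 0.001]
wrist_force: [-1.0, 0.8, -4.9]
opening: 0.182
```

```bash
python3 look.py h3
```

```text
10.45 [ 0.5444 -0.2546  0.0455] jawyaw 94.28 z [-5.6e-03  8.0e-04 -1.0e+00] F [-1.   0.8 -4.9] T [ 0.09 -0.13  0.11] op 0.182 q [-0.63  0.46  1.65 -0.    1.03 -2.28] dqmax 0.006
```

Request:
{"op": "drive_tool", "data": {"deltas": [[[0,0,-0.001],0],[[0,0,-0.001],0],[[0,0,-0.001],0]]}}

```text
time_s: 10.85
eef_pos: [0.5444, -0.2546, 0.045]
eef_rot: [-0.003, -0.037, 0.999, 0.001]
wrist_force: [-6.5, 3.1, 6.6]
opening: 0.176
```

```bash
python3 look.py h4
```

```text
10.85 [ 0.5444 -0.2546  0.045 ] jawyaw 94.3 z [-6.1e-03  8.0e-04 -1.0e+00] F [-6.5  3.1  6.6] T [ 0.44  0.29 -0.01] op 0.176 q [-0.63  0.47  1.65 -0.    1.03 -2.28] dqmax 0.003
```

View pics/h4s.png

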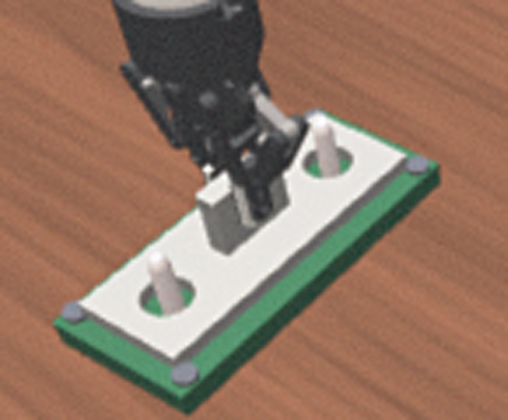

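View pics/h4w.png

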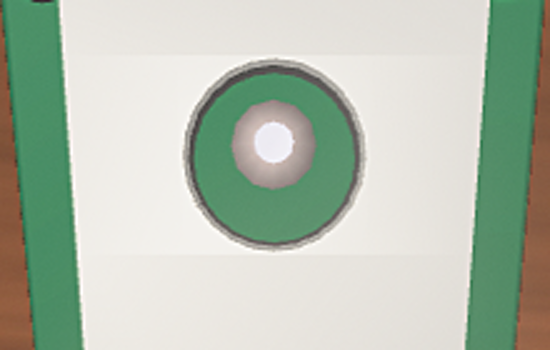

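TCP is at 0.045 m with about 13 N of support, the same height as under the earlier harder press, so the plate is flat. I'm releasing it.

Request:
{"op": "drive_tool", "data": {"deltas": [[[0,0,0],0],[[0,0,0],0],[[0,0,0],0],[[0,0,0],0],[[0,0,0],0],[[0,0,0],0]], "gripper": 1}}

```text
time_s: 11.55
eef_pos: [0.5471, -0.2567, 0.0472]
eef_rot: [-0.0, -0.037, 0.999, -0.002]
wrist_force: [0.0, -0.4, 0.3]
opening: 0.998
```

```bash
python3 look.py h5
```

```text
11.55 [ 0.5471 -0.2567  0.0472] jawyaw 94.28 z [-4.0e-04 -3.3e-03 -1.0e+00] F [ 0.  -0.4  0.3] T [-0.01 -0.01  0.03] op 0.998 q [-0.63  0.46  1.65 -0.    1.03 -2.28] dqmax 0.003
```

View pics/h5s.png

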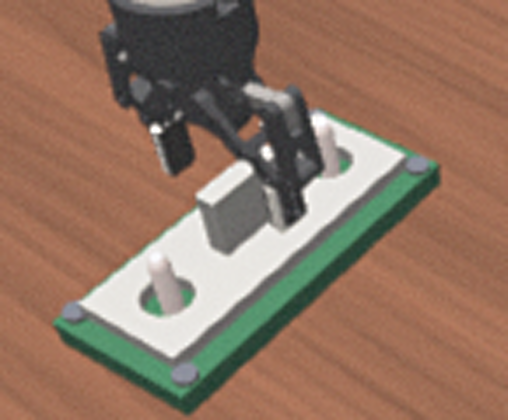

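Released cleanly: the plate didn't move and the force is near zero. Now I'll move straight up and clear.

Request:
{"op": "drive_tool", "data": {"deltas": [[[0,0,0.01],0],[[0,0,0.02],0],[[0,0,0.03],0],[[0,0,0.03],0],[[0,0,0.03],0],[[0,0.04,0.03],0],[[0,0.04,0],0],[[0,0.04,0],0],[[0,0.04,0],0],[[0,0.03,0],0]]}}

```text
time_s: 12.65
eef_pos: [0.5462, -0.0656, 0.2101]
eef_rot: [0.003, -0.033, 0.999, -0.003]
wrist_force: [-0.2, 0.4, -1.2]
opening: 0.998
```

Request:
{"op": "drive_tool", "data": {"deltas": [[[-0.02,0.04,0],0],[[-0.02,0.04,0],0],[[0,0.03,0],0],[[0,0,0],0],[[0,0,0],0]]}}

```text
time_s: 13.15
eef_pos: [0.5042, 0.0524, 0.2147]
eef_rot: [0.006, -0.036, 0.999, -0.003]
wrist_force: [0.2, -0.7, 0.6]
opening: 1.004
```

Run:
```python
from st import *
from bench import camera
st();t=camera("top");s=camera("scene")
cv2.imwrite("pics/endt.png",t["frame"][:,:,::-1])
cv2.imwrite("pics/ends.png",cv2.resize(s["frame"][90:210,85:230,::-1],None,fx=5,fy=5,interpolation=2))
for n,c,b in(("top",t,(360,105,455,262)),("scene",s,(95,115,222,205))):
    hsv=cv2.cvtColor(c["frame"],cv2.COLOR_RGB2HSV);w=cv2.inRange(hsv,(0,0,170),(180,40,255))
    print(n,fit(c,w,.032,b))
```

```text
13.15 [0.5042 0.0524 0.2147] jawyaw 94.14 z [ 0.0126 -0.006  -0.9999] F [ 0.2 -0.7  0.6] T [ 0.01 -0.01 -0.06] op 1.004 q [-0.13  0.03  1.8  -0.    1.29 -1.77] dqmax 0.027
top (array([ 0.5431524 , -0.25493083]), 219.42813110351562, 78.75829315185547, 4.363583087921143)
scene (array([ 0.54225793, -0.25917468]), 222.12939453125, 91.3685531616211, 4.447697162628174)
```

View pics/endt.png

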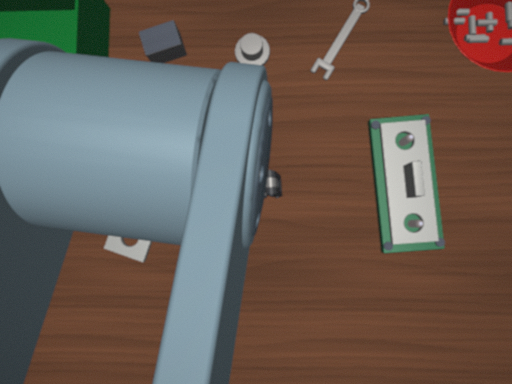

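View pics/ends.png

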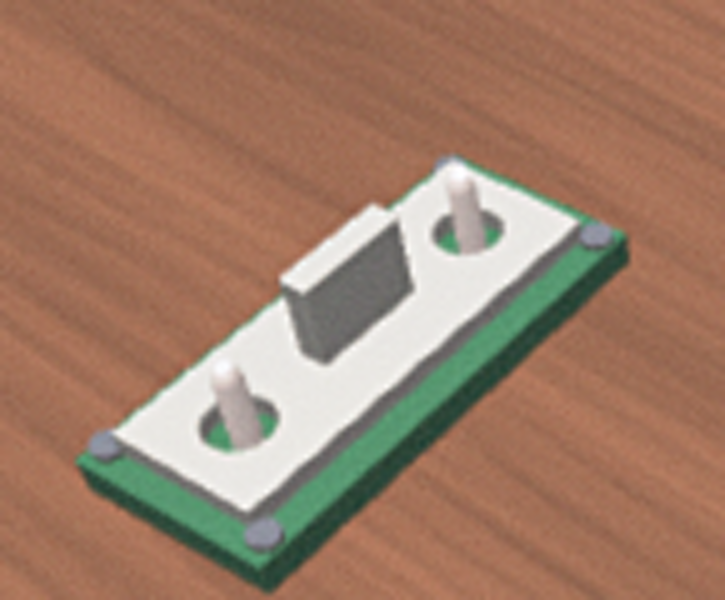

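In the last pictures the plate lies flat on the base, with posts at about (235,410) and (465,210) in the scene crop. All four bolts are uncovered and the arm is clear. I'm handing in.

```bash
python3 -c "
from bench import hand_in;print(hand_in())"
```

```text
the job is handed in; nothing more can be done
None
```

The long plate is on the fixture, flat on the green base with both posts through its holes, and the job was handed in at about 13 s. I gripped it by the rib and lowered it until it touched. I then lifted it about 3 mm to re-centre it because two corners were close to the bolt heads, lowered it again, let go and moved clear.

**Last checks:**
- **Position:** the top view puts the plate centre about 1.5 mm from the fixture centre, with yaw 4.4° against the fixture's roughly 4.5°. The scene view shows both posts standing clear in their holes and the plate level.
- **Seating height:** just before letting go, the tool was at 45.0 mm, against about 45.2 mm expected for a seated plate. The base was taking about 13 N.
- **Forces:** the highest wrist force I read was about 17 N. It was under 1 N with the arm clear.
- **Short plate:** it was not touched, though the arm mostly hides it in the last top picture.

**Disagreements:**
- **Plate outline:** the scene-view outline fit gave a plate 91 mm wide, centred about 4 mm off in y. I put this down to the posts and rib being included, and trusted the top view.
- **Tool tilt:** the tool tilted by up to about 2° during the moves. The plate was levelled by pressing it gently on the base while still held.

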